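# Tighten a carving wheel's clamp nut in the dowel jig

### The arm

A 6-joint arm with a two-finger parallel gripper is mounted at the origin on the work surface. World frame = base frame: x ahead of the robot, y to its left, z up, the work surface at z = 0. Lengths are in m, angles in rad, forces in N, time in s.
With the tool pointing down it reaches from about 0.375 to 0.9 m from the base axis. Payload 3.1 kg.
Tool frame: the origin (TCP) lies midway between the tips of the shut fingers; the grasp point (between the pads) lies 19 mm behind it; x points along the fingers, z is the direction in which the jaws open and shut, and the axes are right-handed (so a half turn about x gives the same grasp; the last joint's range is limited). The gripper opens to 85 mm and grips with 20 to 120 N. Pads are 22 mm wide; open, the fingers measure 114 mm over their backs; the gripper's body (76 mm by 85 mm) begins 54 mm behind the grasp point. The pads swing forward as they close: fully open they stand 13 mm farther back than shut.
Start: joints at [-1.46, 0.527, 1.433, -0, 1.181, -0.178], TCP at [0.178, -0.599, 0.231] pointing down, gripper open.
Joint ranges: [-3.08, 3.08], [-0.75, 2.2], [0.22, 2.44], [-1.43, 4.57], [0, 2.65], [-2.85, 2.85]. Speed limits (rad/s): [2.79, 2.79, 3.14, 3.14, 3.14, 3.14].

### API

Orientations are given as a unit quaternion [x, y, z, w].
In Python, from station import status, snapshot, camera_params, ticket gives the robot as it stands.
- The arm moves only by the tool arm_command, never from a script. Its argument "series" is a list that holds one entry, the list of rows, each a list of 4 numbers: the shift along the tool's x, y, z in mm, then the turn about the tool's x in rad. A call has 1 to 10 rows; each row shifts and turns the commanded pose from where the row before left it, along the tool's axes as they then stand; what a row does not reach is not made up. A row lasts 1/10 s, in which the tool goes at most 50 mm and 8.59 degrees, less where a joint would pass 70% of its speed; a pose out of reach is approached as far as the arm can. A call is refused whole if a number of a shift passes 50 or a number of a turn 0.15, either way. A call with a gripper value outside its range is refused whole. "jaw" is the opening in per cent of the stroke, from 0 (shut) to 100 (fully open), set as the call begins (left out, the last holds). The fingers move at their own pace and stop on an object; "force" is the grip in N (left out, the last holds). Time passes only in rows, so rows that do not move let the fingers close. It gives the time, the measured TCP pose, the force and the opening at its end, in the units of the state.
- status.sense(): the state, without advancing time (a new reading comes with each control period).
- snapshot(name): name is "scene" or "top" or "wrist"; returns the picture (420x560x3 uint8, red, green, blue); there is no depth.
- camera_params(name): a dict with "fovy" (degrees; the focal length in pixels is half the picture's height over the tangent of half this angle, whatever the lens; pixels are square), "cx", "cy" (the principal point, pixels), "extrinsics" (4x4, takes a point from camera to world coordinates); the wrist camera has in their place "mount" (4x4, takes a point from camera to tool coordinates, whose origin is the TCP and whose axes are the tool frame's). Camera axes: x right, y down, z forward; pixel columns grow to the right and rows downward; lengths in m; the calibration is good to about 2 mm. The wrist camera is an equidistant fisheye: a pixel r from the principal point sees the ray r / f radians off the axis. A picture is of the moment at which its call begins: read the wrist's pose just before it. camera_params takes no time and is no camera call.
- ticket.sign_off(): hands the job in, once; it reports no verdict.
The state is a dict: "t": time; "q": joint angles; "qd": joint speeds; "tau": joint torques, N m; "tcp_pos": TCP position; "tool_rot": TCP orientation; "force": force on the tool from outside, world axes, zero at the start; "ft_torque": the same for the moment, N m; "finger_gap": opening from 0.0 (shut) to 1.0 (fully open).
Only numpy, scipy, OpenCV 4.12 (cv2) and the standard library are available. Lean on these libraries where they do the work, as an engineer would, in place of code of your own. Each camera call takes 0.05 s, during which the arm holds its last target. There are 200 camera calls.

### The job

The orange carving wheel spins along with its clamp nut unless something braces it, so first set it flat down on the holding jig, inside the ring of six dowels with its three lobes in gaps between the dowels. Then tighten its black clamp nut there by turning it clockwise, seen from above, about a quarter turn relative to the wheel, and let go, leaving the wheel lying in the jig. Leave the maroon and green wheels where they are.

Things in the scene. Friction and masses are not known exactly. Their poses are not given: they have to be found in the camera images.
- orange_wheel: Loose orange three-lobed carving wheel, 126 mm across, 14 mm thick, 0.33 kg with nut, lying flat. Hub 72 mm diameter; straight lobes 26 mm wide reach 63 mm from the centre. Origin: centre of its underside; z up, x along one lobe, the others at 120 and 240 degrees. Can be carried by its nut. Until dowels stop it, it spins along when the nut is turned.
- nut_grip (a point): Grip point of its clamp nut, on the wheel's axis, 40 mm above its underside. Steel collar 34 mm diameter (14 to 21 mm above the underside) with an upright black bar 40 mm long, 14 mm thick (19 to 54 mm above the underside). Grip across the 14 mm, from above, with 40 N or more. x along the bar, y across it, z up.
- clamp_nut (a joint): Turn of the nut relative to the wheel, rad: 0 loose (bar along the wheel's x), growing clockwise seen from above, stop at 1.6. Starts between 0 and 0.15. Stiff all the way (0.45 N m) and stays where it is left.
- jig_seat (a point): Centre of the fixed jig's dowel ring, on its board's top, 15 mm above the bench; z up, x square to a board edge. Plywood board 170 x 170 x 15 mm; six dark steel dowels 10 mm thick, 16 mm tall, on a 56 mm radius at 30, 90, 150 ... degrees from x; gaps at 0, 60, 120 ... for the lobes. A centred wheel has 10 mm and 11 degrees of play before dowels stop it: turn the nut that much more.
- maroon_wheel: Loose dark-maroon wheel of the same shape, nut included; not wanted, leave alone. Origin: centre of its underside.
- green_wheel: Loose green wheel of the same shape, nut included; not wanted, leave alone. Origin: centre of its underside.
Mind the look-alikes: they are no part of the job. Of the things that look like the orange_wheel, the largest one is meant.

How it is judged:
On the way, in this order (a step that is already met when the one before it is completed fails the run):
1. the orange wheel lies flat in the jig, its nut not yet tightened (horizontal distance between orange_wheel and jig_seat below 0.02 m and z of orange_wheel in the frame of jig_seat below 0.005 m and angle between orange_wheel's own z axis and vertical below 0.1 rad and value of joint clamp_nut below 0.6 rad), for 0.2 s.
2. the nut is turned tight while the wheel lies in the jig (horizontal distance between orange_wheel and jig_seat below 0.02 m and z of orange_wheel in the frame of jig_seat below 0.005 m and value of joint clamp_nut above 1 rad), for 0.2 s.
At the end, for the whole second after the job is handed in: The orange wheel lies at rest and flat on the jig board inside the dowel ring (centre within 20 mm of the jig's centre, underside within 5 mm of the board), and its nut has been turned to more than 1.0 rad on the wheel (a quarter turn is asked) (all of step 2 and angle between orange_wheel's own z axis and vertical below 0.1 rad and linear speed of orange_wheel below 0.02 m/s); the robot touches nothing.
It fails at once if the maroon or the green wheel is moved by more than 30 mm (distance of any of maroon_wheel, green_wheel from where it was at the start of the episode above 0.03 m).
It also fails if it takes over 45 s, if anything falls off the work surface, if the arm or the gripper's body presses on something with over 40 N, if the wrist force passes 120 N, or if a joint passes its speed limit or range.

## Working session

There is one attempt and no reset: what is moved stays moved. The work goes in short steps, Python scripts to look and compute and a tool call to move; the robot and the scene stay as the last step left them, time stands still between calls to the robot, and variables do not carry over. Pictures are saved under pics/ and viewed, about 8 in all and at most 12, crops included, and the job is handed in when it is done.

Besides the shell and the picture viewer there is one more tool, called after "Request:" as name([rows], argument=value, ...), one row to a line, values as JSON. arm_command: Moves the arm, as the interface text tells. Its arguments: {"type":"object","properties":{"series":{"type":"array"},"jaw":{"type":"number"},"force":{"type":"number"}},"required":["series"]}

```bash
ls; mkdir -p pics; python3 - <<'E'
from station import status, snapshot, camera_params
import cv2, numpy as np
s=status.sense(); print(s)
for n in("scene","top"):
    im=snapshot(n); cv2.imwrite(f"pics/{n}0.png",im[...,::-1]); np.save(f"{n}0.npy",im)
for n in("scene","top","wrist"): print(n,camera_params(n))
E
```

```text
pics
{'t': 0.0, 'q': array([-1.46049945e+00,  5.28451018e-01,  1.43393153e+00, -3.00275363e-05,
        1.18138619e+00, -1.78501024e-01]), 'qd': array([-1.38656776e-04, -8.84935796e-04,  9.89042231e-04, -9.19408247e-05,
       -1.23560345e-03, -1.81416690e-03]), 'tau': array([-1.92228428e-03, -4.42356026e+01, -1.78023040e+01, -1.97425484e-04,
        8.55529506e-03,  3.10487209e-07]), 'tcp_pos': array([ 0.17793816, -0.59837491,  0.23033363]), 'tool_rot': array([ 0.42339952,  0.56727953, -0.42228841,  0.56621487]), 'force': array([ 0.21162599, -0.55846284, -0.59996037]), 'ft_torque': array([0.00404047, 0.00452149, 0.03520281]), 'finger_gap': 0.9943705260318595}
scene {'fovy': 45.926132334576764, 'cx': 275.1587047997259, 'cy': 210.52714299176532, 'extrinsics': array([[ 0.11010578,  0.76211314, -0.63801276,  1.21069383],
       [ 0.99387025, -0.09083663,  0.06301295, -0.04164718],
       [-0.00993193, -0.64103999, -0.76744322,  0.83051826],
       [ 0.        ,  0.        ,  0.        ,  1.        ]])}
top {'fovy': 43.10651740000171, 'cx': 286.3306679601914, 'cy': 205.27521693595756, 'extrinsics': array([[-0.02807885, -0.98307526,  0.18103757,  0.40797486],
       [-0.99958428,  0.02879988,  0.00135478,  0.01655501],
       [-0.00654571, -0.18092427, -0.98347525,  1.05355907],
       [ 0.        ,  0.        ,  0.        ,  1.        ]])}
wrist {'fovy': 65.70646984690485, 'cx': 280.07626682797724, 'cy': 208.65097604074242, 'mount': array([[ 4.81804425e-04, -3.18708754e-01,  9.47852572e-01,
        -1.42968272e-01],
       [ 2.60387360e-04, -9.47852610e-01, -3.18708899e-01,
         8.20362799e-02],
       [ 9.99999850e-01,  4.00364187e-04, -3.73691850e-04,
        -1.44048484e-03],
       [ 0.00000000e+00,  0.00000000e+00,  0.00000000e+00,
         1.00000000e+00]])}
```

View pics/top0.png

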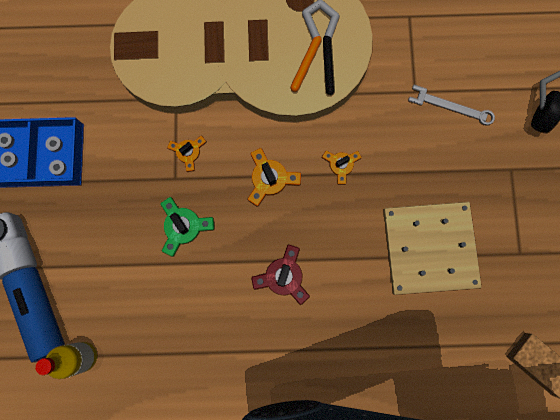

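View pics/scene0.png

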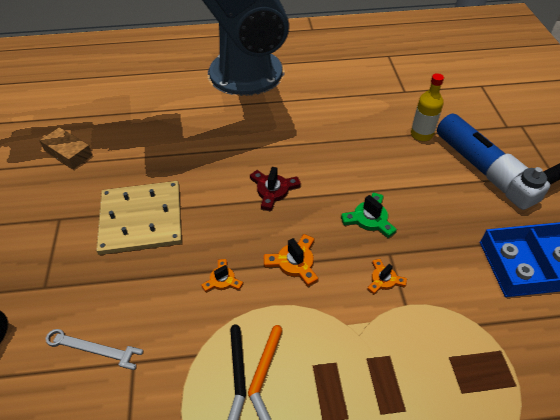

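Candidates for the orange wheel in the top view are the orange three-lobed wheels at (270,177), (187,151) and (342,163). The first is the largest, so I choose it. Maroon is at (285,275) and green at (183,224). The jig board is at (433,248), with six dowels visible.

```bash
cat > h.py <<'E'
import numpy as np, cv2
from station import status, snapshot, camera_params
from scipy.spatial.transform import Rotation as R
def cast(n,uv,z,cp=None,s=None):
    uv=np.atleast_2d(np.asarray(uv,float)); cp=cp or camera_params(n)
    f=210/np.tan(np.radians(cp["fovy"])/2); d=(uv-[cp["cx"],cp["cy"]])/f
    if n=="wrist":
        r=np.linalg.norm(d,axis=1,keepdims=True); k=np.sin(r)/np.maximum(r,1e-9)
        d=np.hstack([d*k,np.cos(r)]); T=np.eye(4); T[:3,:3]=R.from_quat(s["tool_rot"]).as_matrix(); T[:3,3]=s["tcp_pos"]; E=T@cp["mount"]
    else: d=np.hstack([d,np.ones((len(d),1))]); E=cp["extrinsics"]
    d=d@E[:3,:3].T; o=E[:3,3]
    return (o+d*((z-o[2])/d[:,2])[:,None])[:,:2]
def big(m,c,rad):
    k=np.zeros(m.shape,np.uint8); cv2.circle(k,c,rad,255,-1)
    n,l,st,ce=cv2.connectedComponentsWithStats(((m>0)&(k>0)).astype(np.uint8)); 
    return [(l==i) for i in np.argsort(-st[:,4]) if i>0]
def axis(P):
    c=P.mean(0); w,v=np.linalg.eigh(np.cov((P-c).T)); return c,np.arctan2(v[1,1],v[0,1])
def lobes(P,c,zz=None):  # phase mod 120 from points beyond hub
    d=P-c; r=np.hypot(*d.T); a=np.arctan2(d[:,1],d[:,0])[(r>.042)&(r<.07)]
    return np.angle(np.exp(3j*a).mean())/3
def px(m): y,x=np.nonzero(m); return np.c_[x,y]
E
python3 - <<'E'
from h import *
for n,c,j in(("top",(270,177),(433,248)),("scene",(296,258),(140,215))):
    im=np.load(f"{n}0.npy"); hsv=cv2.cvtColor(im,cv2.COLOR_RGB2HSV)
    om=cv2.inRange(hsv,(8,190,90),(25,255,255)); o=big(om,c,32)[0]
    P=cast(n,px(o),.014)
    fc,_=cv2.minEnclosingCircle(P.astype(np.float32)); 
    cnt=max(cv2.findContours(o.astype(np.uint8),0,2)[0],key=cv2.contourArea)
    C=cast(n,cnt[:,0],.014); fc=np.array(fc)
    from scipy.optimize import least_squares
    tr,tri=cv2.minEnclosingTriangle(C.astype(np.float32)); tri=tri[:,0]
    print(n,"circ",fc,"tricentroid",tri.mean(0),"lobe deg",np.degrees(lobes(P,fc)))
    bk=cv2.inRange(hsv,(0,0,0),(180,255,60)); b=big(bk,c,20)[0]
    bc,ba=axis(cast(n,px(b),.045)); print(" bar",bc,np.degrees(ba),b.sum())
    dk=big(cv2.inRange(hsv,(0,0,0),(180,255,115)),j,60)
    print(" dark",[(np.round(px(d).mean(0),1).tolist(),int(d.sum())) for d in dk[:14]])
    cv2.imwrite(f"pics/c_{n}.png",cv2.resize(np.hstack([im[c[1]-45:c[1]+45,c[0]-45:c[0]+45],im[j[1]-45:j[1]+45,j[0]-45:j[0]+45]])[...,::-1],None,fx=4,fy=4,interpolation=2))
E
```

```text
top circ [0.65869176 0.05094042] tricentroid [0.658781   0.05021388] lobe deg 25.42523675906988
 bar [0.65724864 0.05082871] -158.2124573418647 169
 dark [([434.8, 197.1], 365), ([386.4, 254.1], 222), ([484.3, 254.2], 87), ([461.6, 244.4], 37), ([450.5, 270.4], 37), ([443.9, 220.7], 34), ([421.4, 272.8], 33), ([404.3, 248.7], 30), ([415.7, 223.2], 29), ([399.2, 287.8], 25), ([474.8, 281.9], 23), ([464.0, 207.7], 22), ([390.9, 213.1], 22), ([432.5, 203.1], 15)]
scene circ [0.65896434 0.05301161] tricentroid [0.65953803 0.05088347] lobe deg 26.07957819801966
 bar [0.66329177 0.04984892] -168.63020614740037 252
 dark [([157.7, 167.0], 583), ([149.2, 239.4], 513), ([89.3, 216.4], 46), ([111.5, 214.4], 37), ([164.8, 207.6], 35), ([125.7, 195.9], 34), ([151.6, 227.2], 34), ([124.1, 230.5], 34), ([151.6, 192.7], 33), ([102.0, 245.1], 16), ([172.5, 184.2], 13), ([174.4, 235.6], 13), ([106.1, 192.3], 12)]
```

View pics/c_top.png

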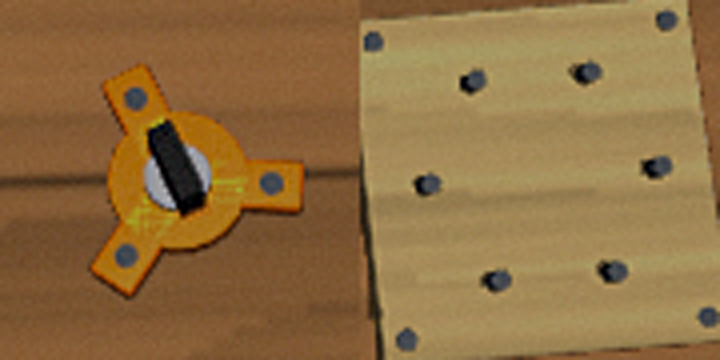

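Left half of the crop: the large orange wheel, with its bar along one lobe. Right half: the jig, with six dowels inside four corner screws.

```bash
python3 - <<'E'
from h import *
D={"top":[(461.6,244.4),(450.5,270.4),(443.9,220.7),(421.4,272.8),(404.3,248.7),(415.7,223.2)],
"scene":[(111.5,214.4),(164.8,207.6),(125.7,195.9),(151.6,227.2),(124.1,230.5),(151.6,192.7)]}
for n in D:
    P=cast(n,D[n],.023); c=P.mean(0); d=P-c; a=np.arctan2(d[:,1],d[:,0])
    print(n,c,np.hypot(*d.T).round(4),"gap phase deg mod60",np.degrees(np.angle(-np.exp(6j*a).mean())/6))
s=status.sense(); M=R.from_quat(s["tool_rot"]).as_matrix(); print(M.round(3),s["q"][5])
print("z az",np.degrees(np.arctan2(M[1,2],M[0,2])))
# shift to hover above wheel
print("tool shift mm", M.T@(np.array([.6588,.0507,.17])-s["tcp_pos"])*1000)
E
```

```text
top [ 0.50796688 -0.26389588] [0.056  0.0558 0.0561 0.0562 0.0557 0.0555] gap phase deg mod60 2.7213801696370292
scene [ 0.50628947 -0.26484403] [0.056  0.056  0.0559 0.0564 0.0558 0.056 ] gap phase deg mod60 2.7468839969234766
[[-0.     0.959  0.285]
 [ 0.002  0.285 -0.959]
 [-1.     0.    -0.002]] -0.17853018224318448
z az -73.45158370620341
tool shift mm [  61.61691165  645.80275154 -485.17267777]
```

Request:
arm_command([
  [[0, 36, -27, 0], [0, 36, -27, 0], [0, 36, -27, 0], [0, 36, -27, 0], [0, 36, -27, 0], [0, 36, -27, 0], [0, 36, -27, 0], [0, 36, -27, 0], [0, 36, -27, 0], [0, 36, -27, 0]],
], jaw=100, force=70)

```text
t: 1.1
tcp_pos: [0.4469, -0.236, 0.2311]
tool_rot: [0.423, 0.567, -0.423, 0.567]
force: [0.8, -1.7, 0.8]
finger_gap: 1.003
```

Request:
arm_command([
  [[0, 36, -27, 0], [0, 36, -27, 0], [0, 36, -27, 0], [0, 36, -27, 0], [0, 36, -27, 0], [0, 36, -27, 0], [0, 36, -27, 0], [0, 30, -20, 0], [0, 5, -5, -0.095], [0, 0, 0, 0]],
])

```text
t: 2.1
tcp_pos: [0.6605, 0.0509, 0.2304]
tool_rot: [0.395, 0.587, -0.395, 0.586]
force: [-0.2, -0.2, -0.0]
finger_gap: 1.003
```

```bash
python3 - <<'E'
from h import *
s=status.sense(); im=snapshot("wrist"); cv2.imwrite("pics/w1.png",im[...,::-1]); np.save("w1.npy",im)
M=R.from_quat(s["tool_rot"]).as_matrix(); print(s["t"],s["tcp_pos"],s["q"])
print("z az",np.degrees(np.arctan2(M[1,2],M[0,2])),"shift to wheel hover",M.T@(np.array([.6588,.0507,.12])-s["tcp_pos"])*1000)
E
```

```text
2.1 [0.66053979 0.05093697 0.23035837] [-9.14321446e-02  5.80809171e-01  1.33157541e+00  1.23940243e-04
  1.23039925e+00  1.09285696e+00]
z az -67.85716108258403 shift to wheel hover [110.36028395  -1.58999502  -0.36435642]
```

View pics/w1.png

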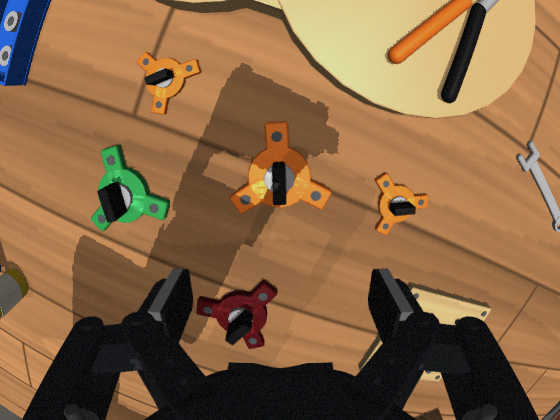

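The wrist view shows the orange wheel at (279,170), centred between the fingers. Its bar is upright in the picture, so it lines up with the tool.

```bash
python3 - <<'E'
from h import *
s=status.sense(); im=np.load("w1.npy"); hsv=cv2.cvtColor(im,cv2.COLOR_RGB2HSV)
o=big(cv2.inRange(hsv,(5,170,60),(25,255,255)),(279,175),62)[0]
P=cast("wrist",px(o),.014,s=s); fc,r=cv2.minEnclosingCircle(P.astype(np.float32)); fc=np.array(fc)
print("wheel",fc,r,np.degrees(lobes(P,fc)))
b=big(cv2.inRange(hsv,(0,0,0),(180,255,45)),(279,182),32)[0]; u=px(b); print(u.min(0),u.max(0),u.mean(0))
# two ends of bar's top: use whole mask axis at .04
bc,ba=axis(cast("wrist",u,.04,s=s)); print("bar",bc,np.degrees(ba),len(u))
M=R.from_quat(s["tool_rot"]).as_matrix(); print("wheel centre in tool",M.T@(np.r_[fc,.021]-s["tcp_pos"])*1000,"bar z",(M.T@(np.r_[bc,.04]-s["tcp_pos"])*1000))
E
```

```text
wheel [0.65795207 0.05230185] 0.06337309628725052 25.42194248130543
[272 162] [285 204] [278.79511278 183.02631579]
bar [0.65711662 0.05188608] -156.68847625852905 532
wheel centre in tool [209.47080307  -0.5458997   -2.98687373] bar z [190.47234725  -1.50789727  -2.92306404]
```

Request:
arm_command([
  [[40, -1, -2, 0], [45, 0, 0, 0], [45, 0, 0, 0], [40, 0, 0, 0], [26, 0, 0, 0], [10, 0, 0, 0], [0, 0, 0, 0]],
])

```text
t: 2.85
tcp_pos: [0.6573, 0.0497, 0.024]
tool_rot: [0.395, 0.587, -0.397, 0.585]
force: [-0.1, 0.5, 0.8]
finger_gap: 0.996
```

Request:
arm_command([
  [[0, 0, 0, 0], [0, 0, 0, 0], [0, 0, 0, 0], [0, 0, 0, 0], [0, 0, 0, 0], [0, 0, 0, 0], [0, 0, 0, 0], [0, 0, 0, 0], [0, 0, 0, 0], [0, 0, 0, 0]],
], jaw=0, force=70)

```text
t: 3.85
tcp_pos: [0.6592, 0.0508, 0.0264]
tool_rot: [0.396, 0.586, -0.395, 0.587]
force: [-1.2, 0.8, 5.1]
finger_gap: 0.153
```

Request:
arm_command([
  [[-15, 0, 0, 0], [-40, 0, 0, 0], [-45, 0, 0, 0], [0, -20, 18, 0], [0, -30, 27, 0], [0, -35, 31.6, 0], [0, -35, 31.6, 0], [0, -35, 31.6, 0], [0, -35, 31.6, 0], [0, -35, 31.6, 0]],
])

```text
t: 4.85
tcp_pos: [0.5247, -0.2232, 0.1255]
tool_rot: [0.395, 0.586, -0.395, 0.586]
force: [0.7, -0.5, -2.9]
finger_gap: 0.153
```

Request:
arm_command([
  [[0, -25, 23, 0], [0, -9.5, 8.5, 0], [0, 0, 0, -0.13], [0, 0, 0, -0.13], [0, 0, 0, -0.13], [0, 0, 0, -0.13], [0, 0, 0, -0.13], [0, 0, 0, 0], [0, 0, 0, 0]],
])

```text
t: 5.75
tcp_pos: [0.5059, -0.2633, 0.1253]
tool_rot: [0.188, 0.682, -0.188, 0.681]
force: [0.1, -0.8, -3.2]
finger_gap: 0.15
```

```bash
python3 - <<'E'
from h import *
s=status.sense(); im=snapshot("wrist"); cv2.imwrite("pics/w2.png",im[...,::-1]); np.save("w2.npy",im)
M=R.from_quat(s["tool_rot"]).as_matrix(); print(s["t"],s["tcp_pos"],s["q"],s["force"],s["finger_gap"])
print("z az",np.degrees(np.arctan2(M[1,2],M[0,2])),"shift to jig",M.T@(np.array([.507,-.2645,.04])-s["tcp_pos"])*1000)
im=snapshot("top"); np.save("top1.npy",im)
hsv=cv2.cvtColor(im,cv2.COLOR_RGB2HSV)
E
```

```text
5.75 [ 0.50593803 -0.26331798  0.1253144 ] [-6.75836461e-01  5.98310898e-01  1.66559672e+00  2.32681005e-04
  8.78237047e-01 -1.36875540e-01] [ 0.11328543 -0.81056058 -3.23819143] 0.14968284220489747
z az -30.888697528063055 shift to jig [85.31347771 -0.49073876  1.56274033]
```

View pics/w2.png

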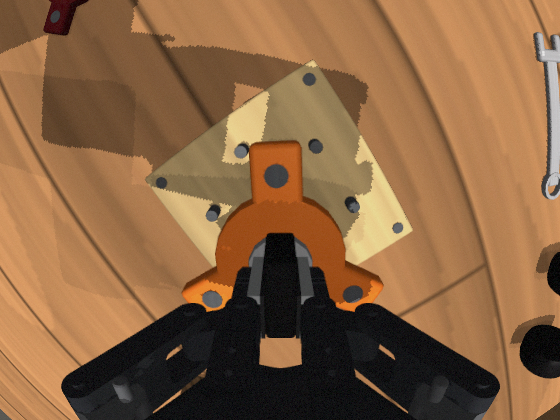

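The wheel is held level. Its front lobe at (277,170) points at the gap between the dowels at (242,150) and (316,146). Next I check the alignment with numbers.

```bash
python3 - <<'E'
from h import *
s=status.sense(); cp=None
S=cast("wrist",[(277,176),(212,299),(353,293)],s["tcp_pos"][2]-.0264+.0145,s=s)
from itertools import combinations
c=S.mean(0); d=S-c; a=np.arctan2(d[:,1],d[:,0]); print("wheel",c,np.hypot(*d.T),np.degrees(np.angle(np.exp(3j*a).mean())/3)%60, np.degrees(a))
Dw=cast("wrist",[(241,150),(316,145),(351,202),(212,211)],.031,s=s)
ctr=np.array([.507,-.2645])
from scipy.optimize import least_squares
f=lambda p:(p[:2]+.056*np.c_[np.cos(p[2]+A),np.sin(p[2]+A)]-Dw).ravel()
d=Dw-ctr; A=np.round((np.degrees(np.arctan2(d[:,1],d[:,0]))-2.7-30)/60)*60+30; A=np.radians(A)
r=least_squares(f,[*ctr,.047]); print("jig",r.x[:2],np.degrees(r.x[2]),abs(r.fun).max())
M=R.from_quat(s["tool_rot"]).as_matrix()
print("shift wheel->jig in tool",M.T@np.r_[r.x[:2]-c,0]*1000, "using 1st jig",M.T@np.r_[ctr-c,0]*1000)
E
```

```text
wheel [ 0.50587347 -0.26229031] [0.04671392 0.04723272 0.04673479] 1.7405707568112945 [  61.38729121 -178.27399189  -57.89158446]
jig [ 0.50804283 -0.2605441 ] 2.781515779211669 0.0024338088941955327
shift wheel->jig in tool [5.36646894e-05 2.61157294e+00 9.66998368e-01] using 1st jig [-6.99903947e-04 -1.31937806e+00  2.10024843e+00]
```

Request:
arm_command([
  [[20, 0.5, 1.5, 0], [25, 0, 0, 0], [15, 0, 0, 0], [10, 0, 0, 0], [6, 0, 0, 0], [4, 0, 0, 0], [3, 0, 0, 0], [1, 0, 0, 0], [0, 0, 0, 0], [0, 0, 0, 0]],
])

```text
t: 6.85
tcp_pos: [0.5077, -0.2645, 0.0417]
tool_rot: [0.187, 0.681, -0.188, 0.682]
force: [0.7, -0.4, -1.8]
finger_gap: 0.148
```

```bash
python3 - <<'E'
from h import *
s=status.sense(); print(s["t"],s["tcp_pos"],s["q"],s["force"],s["ft_torque"])
im=snapshot("wrist"); b=snapshot("top")[190:310,370:500]; sc=snapshot("scene")[165:285,75:205]
cv2.imwrite("pics/w3.png",np.hstack([cv2.resize(im,(400,300)),cv2.resize(sc,(325,300),interpolation=2)])[...,::-1])
E
```

```text
6.85 [ 0.50768166 -0.26452365  0.04174651] [-6.75486848e-01  7.34539482e-01  1.70126150e+00  3.57737104e-05
  7.04906004e-01 -1.38447725e-01] [ 0.70081206 -0.43954955 -1.78575544] [-0.02725078 -0.00116524  0.00380555]
```

View pics/w3.png

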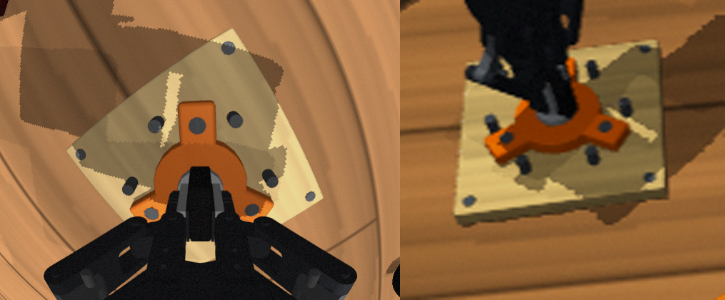

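The lobes sit in gaps between the dowels, with the wheel at board level. Force z went from −3.2 to −1.8 N, so the wheel is just touching the board. I'll press down slightly, then turn.

Request:
arm_command([
  [[1, 0, 0, 0], [1, 0, 0, 0], [0, 0, 0, 0], [0, 0, 0, 0], [0, 0, 0, 0], [0, 0, 0, 0]],
], force=100)

```text
t: 7.6
tcp_pos: [0.5077, -0.2645, 0.0414]
tool_rot: [0.187, 0.681, -0.188, 0.682]
force: [-2.1, 0.7, 10.6]
finger_gap: 0.148
```

Request:
arm_command([
  [[0, 0, 0, 0.1], [0, 0, 0, 0.1], [0, 0, 0, 0.1], [0, 0, 0, 0.1], [0, 0, 0, 0.1], [0, 0, 0, 0.1], [0, 0, 0, 0.1], [0, 0, 0, 0.1], [0, 0, 0, 0]],
])

```text
t: 8.5
tcp_pos: [0.5084, -0.2651, 0.0414]
tool_rot: [0.438, 0.554, -0.439, 0.556]
force: [-1.4, 0.4, 9.4]
finger_gap: 0.141
```

```bash
python3 - <<'E'
from h import *
s=status.sense(); M=R.from_quat(s["tool_rot"]).as_matrix(); print(s["t"],s["tcp_pos"],s["q"],s["force"],s["ft_torque"],s["finger_gap"],np.degrees(np.arctan2(M[1,2],M[0,2])))
E
```

```text
8.5 [ 0.50839064 -0.26511362  0.04139873] [-6.75334849e-01  7.35318967e-01  1.70073252e+00 -4.99452435e-04
  7.02322400e-01  6.62814073e-01] [-1.43011997  0.4408727   9.37618063] [ 0.09616048  0.25258105 -0.05993646] 0.14074595961255484 -76.64860635250528
```

Request:
arm_command([
  [[0, 0, 0, 0.1], [0, 0, 0, 0.1], [0, 0, 0, 0.1], [0, 0, 0, 0.1], [0, 0, 0, 0.1], [0, 0, 0, 0.1]],
])

```text
t: 9.1
tcp_pos: [0.5084, -0.2652, 0.0414]
tool_rot: [0.583, 0.399, -0.583, 0.401]
force: [-2.3, 0.3, 9.0]
finger_gap: 0.147
```

```bash
python3 - <<'E'
from h import *
s=status.sense(); M=R.from_quat(s["tool_rot"]).as_matrix(); print(s["t"],s["tcp_pos"],s["q"][5],s["force"],s["ft_torque"],s["finger_gap"],np.degrees(np.arctan2(M[1,2],M[0,2])))
im=snapshot("wrist"); sc=snapshot("scene")[165:285,75:205]
cv2.imwrite("pics/w4.png",np.hstack([cv2.resize(im,(400,300)),cv2.resize(sc,(325,300),interpolation=2)])[...,::-1]); np.save("w4.npy",im)
E
```

```text
9.1 [ 0.50836816 -0.26522363  0.04140432] 1.2640801810688786 [-2.25808652  0.29319583  9.0094435 ] [0.19812594 0.18238858 0.47346792] 0.1469368817272934 -111.0609399164882
```

View pics/w4.png

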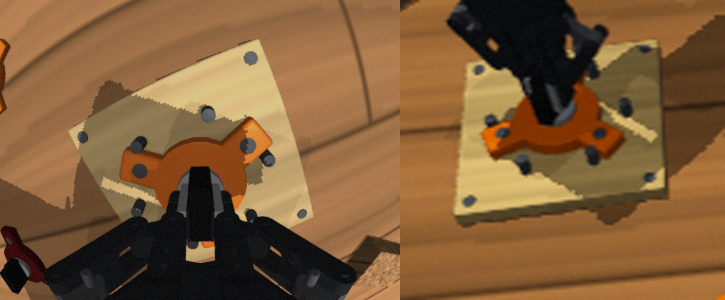

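The wheel has turned against the dowels and the torque reads 0.47 N m, so the nut is turning. Next I compute the wheel angle from its lobe screws at about (195,239) and (347,204) in full-resolution pixels.

```bash
python3 - <<'E'
from h import *
s=status.sense(); S=cast("wrist",[(195,239),(347,204)],s["tcp_pos"][2]-.0264+.0145,s=s)
c=np.array(s["tcp_pos"][:2]); d=S-c; print(S,np.hypot(*d.T),np.degrees(np.arctan2(d[:,1],d[:,0])))
e=S[1]-S[0]; print("chord",np.hypot(*e),np.degrees(np.arctan2(e[1],e[0])))
E
```

```text
[[ 0.53629553 -0.22603668]
 [ 0.52606021 -0.3070713 ]] [0.04807889 0.04544429] [ 54.53941568 -67.13579498]
chord 0.0816784645329826 -97.19879033024169
```

Request:
arm_command([
  [[0, 0, 0, 0.1], [0, 0, 0, 0.1], [0, 0, 0, 0.02], [0, 0, 0, 0], [0, 0, 0, 0], [0, 0, 0, 0]],
])

```text
t: 9.8
tcp_pos: [0.5083, -0.2652, 0.0414]
tool_rot: [0.623, 0.334, -0.623, 0.336]
force: [-1.1, 0.7, 8.2]
finger_gap: 0.143
```

Request:
arm_command([
  [[0, 0, 0, 0], [0, 0, 0, 0], [0, 0, 0, 0], [0, 0, 0, 0], [0, 0, 0, 0], [0, 0, 0, 0], [0, 0, 0, 0], [0, 0, 0, 0]],
], jaw=100)

```text
t: 10.6
tcp_pos: [0.5074, -0.2643, 0.0392]
tool_rot: [0.623, 0.334, -0.623, 0.334]
force: [-0.2, -0.7, 0.3]
finger_gap: 1.005
```

Request:
arm_command([
  [[-10, 0, 0, 0], [-25, 0, 0, 0], [-40, 0, 0, 0], [-40, 0, 0, 0], [-40, 0, 0, 0], [0, 0, 0, 0], [0, 0, 0, 0]],
])

```text
t: 11.3
tcp_pos: [0.5078, -0.2646, 0.1961]
tool_rot: [0.624, 0.333, -0.623, 0.335]
force: [-0.5, 0.5, -0.4]
finger_gap: 0.998
```

```bash
python3 - <<'E'
from h import *
s=status.sense(); print(s["t"],s["tcp_pos"],s["force"],s["finger_gap"])
im=snapshot("wrist"); np.save("w5.npy",im); cv2.imwrite("pics/w5.png",im[...,::-1])
hsv=cv2.cvtColor(im,cv2.COLOR_RGB2HSV)
o=big(cv2.inRange(hsv,(5,190,60),(20,255,255)),(279,190),110)[0]; P=cast("wrist",px(o),.029,s=s)
fc,r=cv2.minEnclosingCircle(P.astype(np.float32)); fc=np.array(fc); print("wheel",fc,r,np.degrees(lobes(P,fc)),fc-[.5073,-.264])
b=big(cv2.inRange(hsv,(0,0,0),(180,255,45)),(279,190),40)[0]; bc,ba=axis(cast("wrist",px(b),.055,s=s)); print("bar",bc,np.degrees(ba),b.sum())
E
```

```text
11.3 [ 0.507844   -0.26458552  0.1960905 ] [-0.49290099  0.46940479 -0.37726359] 0.9980140165838445
wheel [ 0.50824213 -0.26394475] 0.06285180151462555 52.95773994018512 [9.42130280e-04 5.52549362e-05]
bar [ 0.50775615 -0.26341506] 147.0930934100052 732
```

View pics/w5.png

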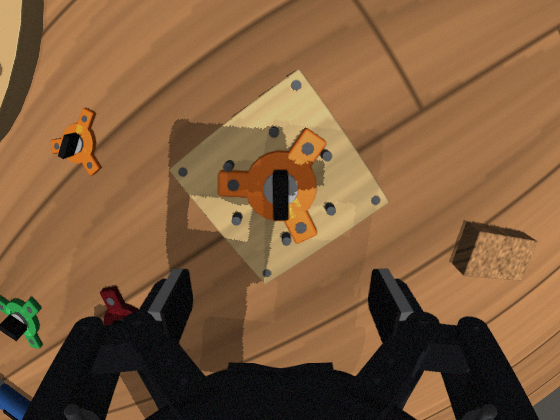

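The wheel at (280,185) lies in the jig, about 1 mm off centre. Its lobes are at 53° and the bar is at −33°, so the nut is at about 86° (1.50 rad). The gripper is clear.

```bash
python3 -c "
from station import ticket; print(ticket.sign_off())"
```

```text
the job is handed in; nothing more can be done
None
```

The job is done and handed in at about 11 s of the 45 s allowed. I carried the large orange wheel by its nut to the jig and set it flat with its lobes in dowel gaps. I then turned the nut clockwise until the dowels braced the wheel (0.47 N m) and tightened it.

My last checks were from the wrist camera after letting go:
- **Wheel:** it lies flat in the ring, about 1 mm from the jig's centre.
- **Nut:** it is at about 1.50 rad on the wheel.
- **Gripper:** it is open, about 16 cm above where it let go, and touching nothing.
- **Maroon and green wheels:** the arm never went near them, but I did not measure their positions again.

One disagreement came up: the wrist and overhead cameras differed by about 4 mm on the jig's centre, well inside the 10 mm of play. No check failed.

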